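# Show the face of the long crush bar to the inspection camera

### The arm

A 6-joint arm with a two-finger parallel gripper is mounted at the origin on the work surface. World frame = base frame: x ahead of the robot, y to its left, z up, the work surface at z = 0. Lengths are in mm, angles in rad, forces in N, time in s.
With the tool pointing down it reaches from about 400 to 925 mm from the base axis. Payload 3.4 kg.
Tool frame: the origin (TCP) lies on the centre line of the jaws, within the pads' length; the fingertips stand 11 mm ahead of it and the grasp point (between the pads) lies 8 mm behind it (r.nose_length is the z of the fingertips in the tool frame, in mm); z points along the fingers, y is the direction in which the jaws open and shut (so a half turn about z gives the same grasp; the last joint's range is limited). The gripper opens to 85 mm and grips with 20 to 120 N. Pads are 22 mm wide; open, the fingers measure 114 mm over their backs; the gripper's body (76 mm by 85 mm) begins 54 mm behind the grasp point. The pads swing forward as they close: fully open they stand 13 mm farther back than shut.
Start: joints at [-1.365, 0.307, 1.506, -0, 1.328, -0.073], TCP at [158.217, -552.81, 242.305] pointing down, gripper open.
Joint ranges: [-3.12, 3.12], [-1.05, 2.28], [0.14, 2.33], [-1.42, 4.57], [0.1, 2.73], [-2.68, 2.68]. Speed limits (rad/s): [2.57, 2.57, 3.14, 3.14, 3.14, 3.14].

### API

Orientations are given as a unit quaternion [x, y, z, w].
In Python, from rig import observe, optics, job, spotter, r gives the robot as it stands.
- The arm moves only by the tool play_rows, never from a script. Its argument "series" is a list of rows, each an object with "rotation": the turn, a rotation vector about the tool's x, y, z in units of 8 degrees (1.0 is 8 degrees), a list of three; "offset": the shift along the tool's x, y, z in units of 30 mm (1.0 is 30 mm), a list of three; "hand": the gripper command: -1 is shut, 1 is fully open, values between are in proportion. A call has 1 to 5 rows; each row is the pose to reach, as a shift and turn from the pose commanded when the call began, along the tool's axes at that moment; what a row does not reach only later rows make up. A row lasts 1/10 s, in which the tool goes at most 50 mm and 8.59 degrees, less where a joint would pass 70% of its speed; a pose out of reach is approached as far as the arm can. A call with a gripper value outside its range is refused whole. The fingers move at their own pace and stop on an object; "squeeze" is the grip in N (left out, the last holds). Time passes only in rows, so rows that repeat a pose let the fingers close. It gives the time, the measured TCP pose, the force and the opening at its end, in the units of the state.
- observe(): the state, without advancing time (a new reading comes with each control period).
- optics.snapshot(name): name is "scene" or "top"; returns the picture (480x640x3 uint8, red, green, blue); there is no depth.
- optics.camera_model(name): a dict with "K" (3x3 intrinsics, pixels), "extrinsics" (4x4, takes a point from camera to world coordinates). Camera axes: x right, y up, looking along -z (the intrinsics and any distortion apply to the point x, -y, -z); pixel columns grow to the right and rows downward; lengths in mm; the calibration is good to about 2 mm. A picture is of the moment at which its call begins. camera_model takes no time and is no camera call.
- job.job_done(): hands the job in, once; it reports no verdict.
Trained networks look in the newest picture that a camera, given by its name, has taken for a name from the list of things; names that differ only in an ending like _2 or _b are one class to them, and where a whole thing is asked for, a point or a joint stands for the part that bears it (a point fixed in the world has none). Each returns a list of dicts, best first, with "confidence" (0 to 1); they miss things now and then, are a little off and sometimes report something else, mostly with a low value. They report only what shows in the picture. A call takes as long as a camera call. They do not tell look-alikes from the thing itself.
- spotter.masks_of(thing, camera): "pixels" (480x640 bool, what is visible of it) and "box" ([left, top, right, bottom] as shares, 0 to 1, of the picture: columns of its width, rows of its height, round what is visible of it).
- spotter.mark_of(thing, camera): "point" ([row, column] as shares, 0 to 1, of the picture: columns of its width, rows of its height: a listed point, or the origin of a listed thing).
The state is a dict: "t": time; "joints": joint angles; "qd": joint speeds; "joint_torque": joint torques, N m; "tcp_pos": TCP position; "orientation": TCP orientation; "wrist_force": force on the tool from outside, world axes, zero at the start; "ft_torque": the same for the moment, N m; "width": opening from 0.0 (shut) to 1.0 (fully open).
Only numpy, scipy, OpenCV 4.12 (cv2) and the standard library are available. Lean on these libraries where they do the work, as an engineer would, in place of code of your own. Each camera call takes 0.05 s, during which the arm holds its last target. There are 200 camera calls.

### The job

In the shallow square tray stand four steel crush tools of the texture tester: take the one with the long narrow bar as its foot out by its stem, and hold the underside of the bar up to the inspection camera's tilted lens: about 80 mm from the glass, centred in front of it, square on, with the bar's length running sideways across the camera head (parallel to the head's long side, from one yoke cheek to the other). Do not touch the camera, and leave the other tools and everything else standing where they are. Finish still holding the tool there, motionless in the air.

Things in the scene. Friction and masses are not known exactly. Their poses are not given: they have to be found in the camera images.
- long_bar: The tool to show. Bare steel, about 0.2 kg, 80 mm tall: foot bar 64 (own x) x 18 (own y) x 20 mm high; on its centre an upright square stem 14 x 14 mm, from 20 to 80 mm above the underside, sides along own x and y. Origin: centre of the flat underside, the face to show; z up the stem. Stands upright on the tray's floor at any yaw. Both ends are alike: a half turn about z changes nothing.
- long_bar_stem (a point): A good place to grip long_bar: on the stem's axis, 60 mm above the underside.
- short_bar: Another steel tool, with the same stem and height, foot bar only 36 x 18 x 20 mm. Leave it standing. Origin: centre of the underside, z up.
- round_platen: Another steel tool, with the same stem and height, foot a disc 46 mm across and 20 mm high. Leave it standing. Origin: centre of the underside, z up.
- square_platen: Another steel tool, with the same stem and height, foot 40 x 40 x 20 mm. Leave it standing. Origin: centre of the underside, z up.
- tray: Shallow open square tray, dark grey metal, fixed, 250 x 250 mm, rim 16 mm high, floor and walls 5 mm thick. Origin: centre of its underside, on the table. The four tools stand in it roughly 100 mm apart, in any order.
- camera: Inspection camera, fixed: a white foot plate 130 (own x) x 140 (own y) x 18 mm, with two aluminium yoke cheeks at own y = +-61 mm rising to 88 mm, carrying a tilted white head. Origin: centre of the foot's underside, on the table, z up.
- lens: The camera's head, fixed in the yoke: a box 70 (own x) x 108 (own y) x 48 mm; its upper face carries a black disc 62 mm across with a white light ring and the round glass in its middle. Origin: centre of the glass, 78 mm above the table. Own z points out of the glass along the line of sight: up, leaning 30 degrees towards the robot's side. Own y is level, along the head's long side, cheek to cheek.
- view (a point): Point in the air on the line of sight, 80 mm in front of the glass (own z of lens), 147 mm above the table: the centre of long_bar's underside belongs here, with the bar's x parallel to the lens's y (either way round) and the stem pointing away from the glass along the lens's z. Axes as the lens.
- jar: Bystander: closed glass jar 44 mm across and 65 mm tall, between tray and camera, beyond them.
- spatula: Bystander: steel spatula with a handle, 170 mm long, lying near the middle on the robot's side.
- beaker: Bystander: open glass beaker 60 mm across and 75 mm tall, to the left of the camera.
- spacer: Bystander: aluminium ring 56 mm across and 12 mm high, lying on the robot's side of the camera.
- carton_b: Bystander: green carton 120 x 190 x 55 mm lying flat, to the right of the tray.
There are look-alikes about, which are no part of the job. What is shaped like the long_bar but orange or pink is not meant. What is shaped like the square_platen but red is not meant.

How it is judged (in metres and radians):
On the way:
1. the long bar tool is gripped and lifted clear out of the tray (contact force between long_bar and the fingers above 2 N and z of long_bar in the frame of tray above 0.03 m), for 0.2 s.
At the end, for the whole second after the job is handed in: Long bar held in the gripper, still, touching nothing else: centre of its underside 66 to 94 mm before the glass, within 14 mm of the line of sight in own x and y of the lens; stem within 9 degrees of that line, pointing away from the glass; bar within 9 degrees of the long side of the head (contact force between long_bar and the fingers above 2 N and z of long_bar in the frame of lens between 0.066 and 0.094 m and x of long_bar in the frame of lens between -0.014 and 0.014 m and y of long_bar in the frame of lens between -0.014 and 0.014 m and angle between the z axis of long_bar and the z axis of lens, either way round below 0.16 rad and angle between the x axis of long_bar and the y axis of lens, either way round below 0.16 rad and angle between long_bar's own z axis and vertical below 1.2 rad and height (world z) of long_bar above 0.11 m and linear speed of long_bar below 0.015 m/s and angular speed of long_bar below 0.1 rad/s and contact force between long_bar and tray below 0.1 N and contact force between long_bar and camera below 0.1 N and contact force between long_bar and short_bar below 0.1 N and contact force between long_bar and round_platen below 0.1 N and contact force between long_bar and square_platen below 0.1 N and contact force between long_bar and jar below 0.1 N and contact force between long_bar and spatula below 0.1 N and contact force between long_bar and beaker below 0.1 N and contact force between long_bar and spacer below 0.1 N and contact force between long_bar and carton_b below 0.1 N); the arm keeps its last pose, push and grip.
It fails at once if the camera is touched (more than 2 N) (contact force between anything else and camera above 2 N).
It fails at once if another tool is moved by more than 15 mm or tipped (distance of any of short_bar, round_platen, square_platen from where it was at the start of the episode above 0.015 m or angle between any of short_bar, round_platen, square_platen's own z axis and vertical above 0.3 rad).
It fails at once if a bystander is moved by more than 20 mm (distance of any of jar, spatula, beaker, spacer, carton_b from where it was at the start of the episode above 0.02 m).
It also fails if it takes over 37 s, if anything falls off the work surface, if the arm or the gripper's body presses on something with over 40 N, if the wrist force passes 120 N, or if a joint passes its speed limit or range.

## Working session

There is one attempt and no reset: what is moved stays moved. The work goes in short steps, Python scripts to look and compute and a tool call to move; the robot and the scene stay as the last step left them, time stands still between calls to the robot, and variables do not carry over. Pictures are saved under pics/ and viewed, about 8 in all and at most 12, crops included, and the job is handed in when it is done.

Besides the shell and the picture viewer there is one more tool, called after "Call:" by a JSON object that holds its "fn" and its "kwargs", one argument or row to a line. play_rows: Moves the arm, as the interface text tells. Its arguments: {"type":"object","properties":{"series":{"type":"array","items":{"type":"object","properties":{"rotation":{"type":"array","items":{"type":"number"}},"offset":{"type":"array","items":{"type":"number"}},"hand":{"type":"number"}}}},"squeeze":{"type":"number"}},"required":["series"]}

```bash
mkdir -p pics; ls; cat > h.py <<'E'
import numpy as np, cv2
from rig import observe, optics, job, spotter, r
from scipy.spatial.transform import Rotation as R
def ray(cam,px):  # px=(col,row)
    m=optics.camera_model(cam); K=np.array(m["K"]); T=np.array(m["extrinsics"])
    d=np.linalg.inv(K)@np.array([px[0],px[1],1.]); d=np.array([d[0],-d[1],-d[2]])
    d=T[:3,:3]@d; return T[:3,3],d/np.linalg.norm(d)
def onz(cam,px,z):
    o,d=ray(cam,px); return o+d*(z-o[2])/d[2]
def tri(rays):
    A=sum(np.eye(3)-np.outer(d,d) for o,d in rays); b=sum((np.eye(3)-np.outer(d,d))@o for o,d in rays)
    p=np.linalg.solve(A,b); return p,[np.linalg.norm(np.cross(p-o,d)) for o,d in rays]
def proj(cam,p):
    m=optics.camera_model(cam); K=np.array(m["K"]); T=np.linalg.inv(np.array(m["extrinsics"]))
    c=T@np.r_[p,1]; c=K@np.array([c[0],-c[1],-c[2]]); return c[:2]/c[2]
def snap(cam,name):
    im=optics.snapshot(cam); cv2.imwrite(f"pics/{name}.png",im[:,:,::-1]); return im
E
python3 - <<'E'
from h import *
print(observe())
for c in("scene","top"):
    snap(c,c+"0"); m=optics.camera_model(c); print(c,{k:np.round(v,3).tolist() if not isinstance(v,str) else v for k,v in m.items()})
    for t in("long_bar","long_bar_stem","lens","view","camera","tray","short_bar","square_platen","round_platen"):
        print(t,[(round(d["confidence"],2),np.round([d["point"][1]*640,d["point"][0]*480],1).tolist()) for d in spotter.mark_of(t,c)[:4]])
E
```

```text
pics
{'t': 0.0, 'joints': array([-1.36548281e+00,  3.07559227e-01,  1.50767772e+00,  2.01542257e-06,
        1.32840308e+00, -7.34765062e-02]), 'qd': array([-8.71996896e-04, -6.81441099e-04, -1.37077930e-03,  1.84573478e-05,
       -1.09427071e-03,  6.59035099e-04]), 'joint_torque': array([ 1.02848975e-03, -4.57545555e+01, -2.51908028e+01, -6.00442490e-05,
        1.30202345e-02,  2.46861326e-06]), 'tcp_pos': array([ 158.08680809, -552.13400064,  241.38727672]), 'orientation': array([ 9.90299752e-01,  1.38943707e-01, -6.64551153e-05, -1.02152718e-03]), 'wrist_force': array([-0.18479751, -0.16574238,  1.37998757]), 'ft_torque': array([ 0.01562264, -0.02250257,  0.00889684]), 'width': 1.0012916152716835}
scene {'K': [[505.149, 0.0, 319.158], [0.0, 505.149, 237.966], [0.0, 0.0, 1.0]], 'extrinsics': [[0.518, -0.501, 0.693, 1309.434], [0.855, 0.321, -0.407, -498.322], [-0.018, 0.804, 0.595, 779.341], [0.0, 0.0, 0.0, 1.0]]}
long_bar [(0.89, [146.5, 283.8]), (0.79, [214.9, 302.7]), (0.5, [199.7, 256.9])]
long_bar_stem [(0.86, [211.6, 285.3]), (0.56, [139.5, 266.3]), (0.56, [194.3, 236.9])]

[... 293 characters left out ...]
6, 284.2])]
top {'K': [[541.625, 0.0, 327.768], [0.0, 541.625, 241.714], [0.0, 0.0, 1.0]], 'extrinsics': [[0.023, 0.997, -0.08, 403.382], [-1.0, 0.023, 0.002, -22.878], [0.003, 0.08, 0.997, 1702.648], [0.0, 0.0, 0.0, 1.0]]}
long_bar [(0.52, [408.6, 259.2]), (0.45, [399.6, 313.5])]
long_bar_stem [(0.68, [414.3, 261.2]), (0.56, [404.0, 317.5]), (0.44, [447.8, 313.1])]
lens [(0.83, [259.1, 213.6]), (0.56, [294.5, 281.3])]
view [(0.73, [255.5, 227.2]), (0.61, [407.6, 259.9])]
camera [(0.86, [259.2, 220.8])]
tray [(0.75, [389.8, 244.3])]
short_bar [(0.59, [406.0, 223.9]), (0.47, [414.3, 259.9])]
square_platen [(0.69, [375.1, 232.0]), (0.67, [324.4, 224.5]), (0.58, [386.4, 182.5])]
round_platen []
```

```bash
python3 - <<'E'
import cv2,numpy as np
a=cv2.imread("pics/scene0.png")[200:400,100:500]; b=cv2.imread("pics/top0.png")[130:350,220:500]
a=cv2.resize(a,(800,400),interpolation=cv2.INTER_CUBIC)
b=cv2.resize(b,None,fx=2.6,fy=2.6,interpolation=cv2.INTER_CUBIC)
cv2.imwrite("pics/c1.png",a);cv2.imwrite("pics/c2.png",b)
E
```

```text
(no output)
```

View pics/c1.png

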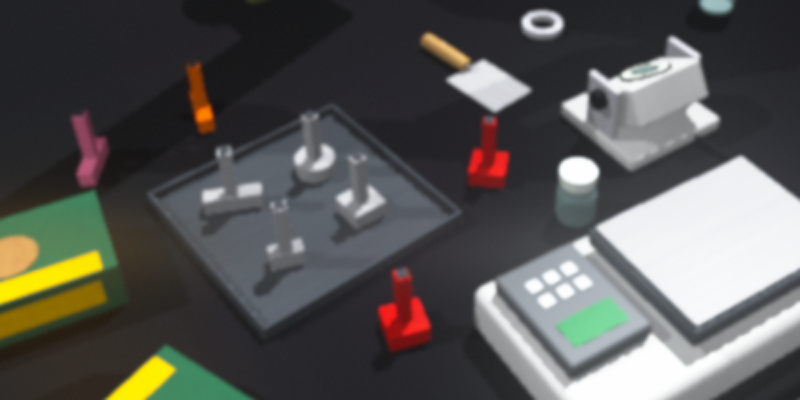

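View pics/c2.png

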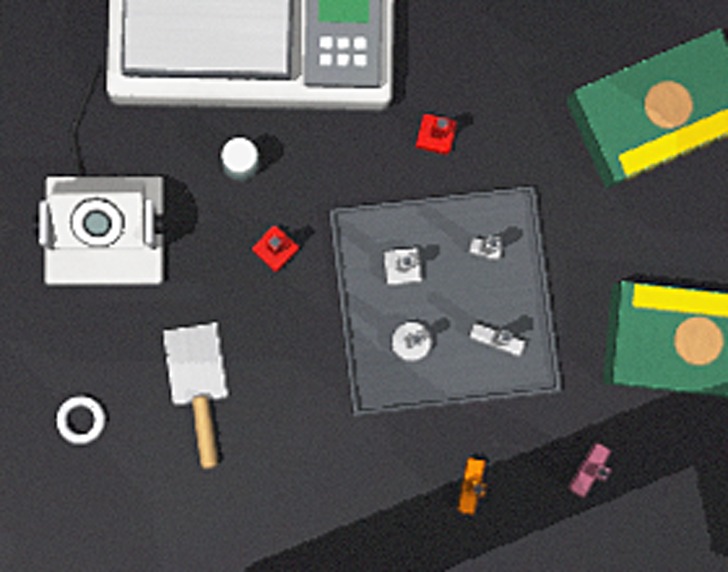

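View pics/scene0.png

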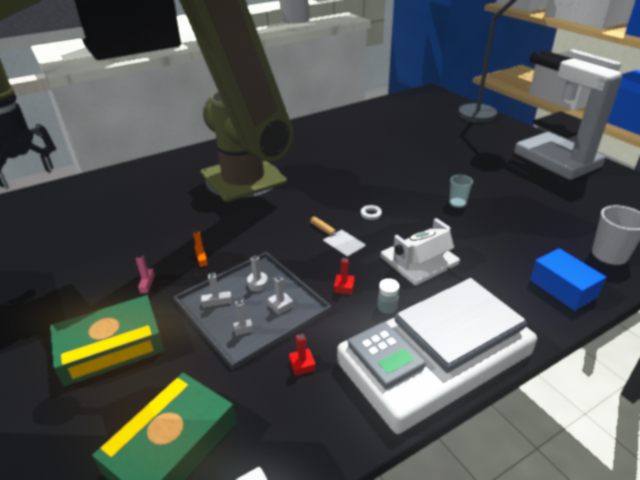

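Scene: the bare-steel long bar stands in the tray at scene (215,295) / top (411,260). The others with the same shape are orange at scene (201,250) / top (402,317) and pink at (145,275) / (448,311), both outside the tray, so they are not meant. The enlarged crop shows the tray one is steel and has the longest foot; the lens is at top (257,216).

```bash
python3 - <<'E'
from h import *
S=cv2.imread("pics/scene0.png"); T=cv2.imread("pics/top0.png")
ims={}
for c in("scene","top"):
    snap(c,c+"1")
    for t in("long_bar","lens","camera"):
        for d in spotter.masks_of(t,c)[:4]:
            m=d["pixels"].astype(np.uint8); ys,xs=np.nonzero(m)
            print(c,t,round(d["confidence"],2),m.sum(),xs.min(),xs.max(),ys.min(),ys.max(),[np.round(v,1) for v in cv2.minAreaRect(np.c_[xs,ys].astype(np.float32))])
def big(im,x0,y0,x1,y1,f): 
    b=cv2.resize(im[y0:y1,x0:x1],None,fx=f,fy=f,interpolation=cv2.INTER_CUBIC); return b
a=big(T,390,240,430,280,10); b=big(S,195,262,235,312,8)
c=big(T,230,192,290,245,6.6)
h=400
out=np.zeros((400,720,3),np.uint8); out[:400,:400]=a; out[:400,400:720]=b
cv2.imwrite("pics/d1.png",out); cv2.imwrite("pics/d2.png",np.hstack([big(T,230,192,290,242,6),big(S,375,215,465,287,4.1666)[:300]]))
E
```

```text
scene long_bar 0.8 394 136 154 255 291 [array([145.9, 272.5]), array([36.6, 16.4]), np.float64(81.9)]
scene long_bar 0.6 471 202 231 273 306 [array([216.5, 289.5]), array([33., 29.]), np.float64(90.0)]
scene lens 0.76 1173 406 453 229 262 [array([429.6, 244.3]), array([29.4, 47.1]), np.float64(71.6)]
scene lens 0.63 7980 174 331 252 368 [array([253. , 303.1]), array([ 93.1, 131.1]), np.float64(59.2)]
scene lens 0.63 608 450 472 175 206 [array([461. , 190.5]), array([31., 22.]), np.float64(90.0)]
scene camera 0.87 2871 382 466 219 283 [array([421.3, 258.5]), array([66.3, 73.3]), np.float64(72.3)]
top long_bar 0.62 179 395 406 306 327 [array([401.1, 316.6]), array([ 9.7, 21.6]), np.float64(14.0)]
top long_bar 0.5 203 438 453 300 321 [array([446.8, 311.2]), array([11.1, 22.7]), np.float64(33.7)]
top lens 0.6 961 239 276 198 225 [array([257.6, 211.7]), array([26.7, 37.3]), np.float64(87.6)]
top camera 0.81 1858 233 282 172 238 [array([258.2, 205.4]), array([49.2, 65.7]), np.float64(3.8)]
```

View pics/d1.png

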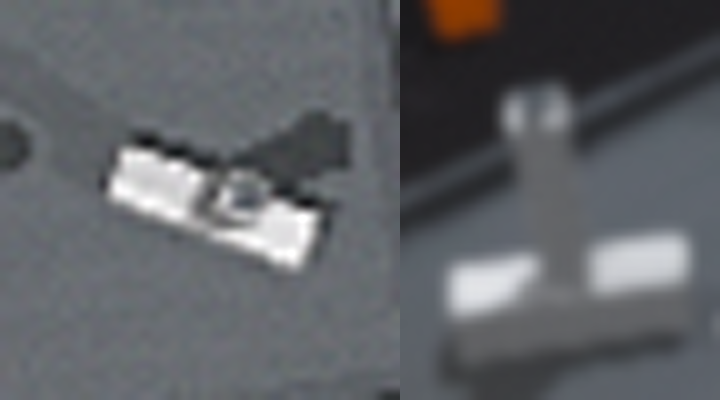

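View pics/d2.png

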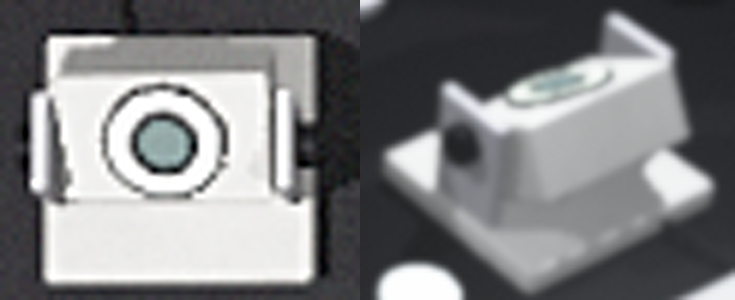

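```bash
python3 - <<'E'
from h import *
T=cv2.imread("pics/top0.png"); g=cv2.cvtColor(T,cv2.COLOR_BGR2GRAY)
sub=np.zeros_like(g); sub[250:272,397:428]=g[250:272,397:428]
big=cv2.resize(sub,None,fx=8,fy=8,interpolation=cv2.INTER_CUBIC)
ys,xs=np.nonzero(big>150); rc=cv2.minAreaRect(np.c_[xs,ys].astype(np.float32)); bx=(cv2.boxPoints(rc)+.5)/8-.5
W=np.array([onz("top",p,25)[:2] for p in bx]); print("bar corners",W.round(1).tolist(),"centre",W.mean(0))
e=[W[1]-W[0],W[2]-W[1]]; 
for v in e: print(np.linalg.norm(v),np.degrees(np.arctan2(v[1],v[0])))
p,res=tri([ray("top",(413.95,258.75)),ray("scene",(211.7,274.9))]); print("stem top",p,res)
p,res=tri([ray("top",(256.75,215.4)),ray("scene",(422,234))]); print("glass",p,res)
a=onz("top",(230+39.5/6,192+143/6),88);b=onz("top",(230+285/6,192+142/6),88);print("cheeks",a,b,np.degrees(np.arctan2(*(a-b)[[1,0]])))
a=[onz("top",(230+u/6-.4,192+v/6-.4),18) for u,v in((45,38),(315,38),(45,282),(312,283))]
print(np.round(a,1), np.degrees(np.arctan2(*(a[0]-a[1])[[1,0]])),np.degrees(np.arctan2(*(a[2]-a[3])[[1,0]])))
# neighbours' stems, top-plane height 85
for n,(u,v) in dict(short=(487,245),sq=(405,262),rnd=(415,340)).items(): print(n,onz("top",(220+u/2.6,130+v/2.6),85))
print(R.from_quat(observe()["orientation"]).as_matrix().round(3))
E
```

```text
bar corners [[487.8, -250.4], [508.5, -258.0], [486.6, -319.1], [466.0, -311.5]] centre [ 487.22852458 -284.73877363]
22.036774991376344 -20.109858177495905
64.90871245533637 -109.67534179007475
stem top [ 488.14217881 -283.38494673   83.48226003] [np.float64(1.28808480000021), np.float64(1.2880848000002318)]
glass [608.76721991 191.65069286  78.00416807] [np.float64(1.2353236221548451), np.float64(1.2353236221548052)]
cheeks [604.02366442 249.75906138  88.        ] [607.39379507 127.08355471  88.        ] 91.57362878403265
[[669.3 262.   18. ]
 [672.6 120.8  18. ]
 [541.3 257.4  18. ]
 [544.  118.6  18. ]] 91.34515487821754 91.11449848867856
short [ 590.97363008 -263.32740326   85.        ]
sq [ 569.0242195  -168.84777205   85.        ]
rnd [ 479.20563991 -181.77195272   85.        ]
[[ 0.961  0.275 -0.   ]
 [ 0.275 -0.961  0.   ]
 [-0.    -0.    -1.   ]]
```

```bash
cat >> h.py <<'E'
def rel(p,Rt):
    s=observe(); R0=R.from_quat(s["orientation"])
    print("offset",(R0.inv().apply(np.array(p)-s["tcp_pos"])/30).round(3).tolist(),"rotation",((R0.inv()*Rt).as_rotvec(degrees=True)/8).round(3).tolist(),"t",s["t"],"w",s["width"],s["wrist_force"].round(1))
def pose(yx,tilt=0): # tool x heading yx (deg); z down
    x=np.array([np.cos(np.radians(yx)),np.sin(np.radians(yx)),0]); z=np.array([0,0,-1.]); return R.from_matrix(np.c_[x,np.cross(z,x),z])
G=pose(70.3)
c,s_=np.cos(np.radians(1.3)),np.sin(np.radians(1.3))
glass=np.array([608.8,191.7,78.]); lz=np.array([-.5*c,-.5*s_,3**.5/2]); ly=np.array([-s_,c,0])
V=R.from_matrix(np.c_[ly,np.cross(-lz,ly),-lz])  # tool x = lens y = bar x, tool z = -lens z
E
python3 - <<'E'
from h import *
rel([488,-284,170],G)
print(V.as_matrix().round(2), G.as_matrix().round(2))
E
```

```text
offset [13.035, -5.589, 2.41] rotation [-0.0, 0.0, -6.791] t 1.4 w 1.00161702435456 [ 0.6 -0.2  0.7]
[[-0.02  0.87  0.5 ]
 [ 1.    0.02  0.01]
 [ 0.    0.5  -0.87]] [[ 0.34  0.94  0.  ]
 [ 0.94 -0.34  0.  ]
 [ 0.    0.   -1.  ]]
```

Call:
{"fn": "play_rows", "kwargs": {
  "series": [
    {"offset":[13.03,-5.59,2.4],"rotation":[0,0,-6.8],"hand":0.3},
    {"offset":[13.03,-5.59,2.4],"rotation":[0,0,-6.8],"hand":0.3},
    {"offset":[13.03,-5.59,2.4],"rotation":[0,0,-6.8],"hand":0.3},
    {"offset":[13.03,-5.59,2.4],"rotation":[0,0,-6.8],"hand":0.3},
    {"offset":[13.03,-5.59,2.4],"rotation":[0,0,-6.8],"hand":0.3}
  ],
  "squeeze": 60
}}

```text
t: 1.9
tcp_pos: [350.5, -395.9, 200.5]
orientation: [0.869, 0.494, 0.0, 0.0]
wrist_force: [0.9, -0.5, 0.0]
width: 0.65
```

```bash
python3 -c "
from h import *
rel([488,-284,170],G)"
```

```text
offset [5.547, 2.033, 1.016] rotation [0.005, 0.002, -1.379] t 1.9 w 0.6498574811074469 [ 0.9 -0.5  0. ]
```

Call:
{"fn": "play_rows", "kwargs": {
  "series": [
    {"offset":[5.3,1.9,1.0],"rotation":[0,0,-1.3],"hand":0.3},
    {"offset":[5.3,1.9,1.0],"rotation":[0,0,-1.3],"hand":0.3},
    {"offset":[5.3,1.9,1.0],"rotation":[0,0,-1.3],"hand":0.3},
    {"offset":[5.3,1.9,1.0],"rotation":[0,0,-1.3],"hand":0.3},
    {"offset":[5.3,1.9,1.0],"rotation":[0,0,-1.3],"hand":0.3}
  ]
}}

```text
t: 2.4
tcp_pos: [482.3, -287.8, 169.9]
orientation: [0.821, 0.571, 0.0, -0.0]
wrist_force: [0.0, -0.9, 0.2]
width: 0.65
```

```bash
python3 -c "
from h import *
rel([488,-284,57],G)
im=snap('scene','s2'); print(observe()['tcp_pos'])
a=cv2.resize(im[150:330,140:300,::-1],None,fx=3.3,fy=3.3,interpolation=cv2.INTER_CUBIC); cv2.imwrite('pics/s2c.png',a)
rel([488,-284,57],G)
"
```

```text
offset [0.183, 0.136, 3.762] rotation [-0.002, -0.007, -0.089] t 2.4 w 0.6503306720862607 [ 0.  -0.9  0.2]
[ 480.94846263 -289.11329781  170.18600402]
offset [0.242, 0.163, 3.773] rotation [-0.005, 0.001, -0.096] t 2.45 w 0.6486111323567222 [0.2 0.3 0.6]
```

View pics/s2c.png

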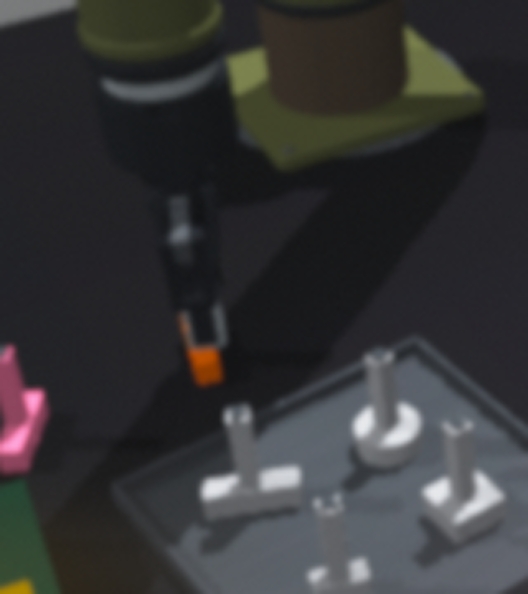

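The picture shows the jaws above the tray at crop (205,330), the standing tool's stem top at (238,410), and all tools untouched. Descending.

Call:
{"fn": "play_rows", "kwargs": {
  "series": [
    {"offset":[0.24,0.16,1.2],"rotation":[0,0,-0.1],"hand":0.3},
    {"offset":[0.24,0.16,2.4],"rotation":[0,0,-0.1],"hand":0.3},
    {"offset":[0.24,0.16,3.3],"rotation":[0,0,-0.1],"hand":0.3},
    {"offset":[0.24,0.16,3.77],"rotation":[0,0,-0.1],"hand":0.3},
    {"offset":[0.24,0.16,3.77],"rotation":[0,0,-0.1],"hand":0.3}
  ]
}}

```text
t: 2.95
tcp_pos: [484.6, -285.4, 55.6]
orientation: [0.819, 0.574, -0.001, -0.002]
wrist_force: [-0.4, -0.6, 0.3]
width: 0.649
```

```bash
python3 -c "
from h import *
im=snap('scene','s3');im2=snap('top','t3'); rel([488,-284,57],G)
print(proj('scene',[488,-284,85]),proj('top',[488,-284,85]))
a=cv2.resize(im[240:320,170:270,::-1],(500,400),interpolation=cv2.INTER_CUBIC)
b=cv2.resize(im2[230:290,390:435,::-1],(300,400),interpolation=cv2.INTER_CUBIC); cv2.imwrite('pics/s3c.png',np.hstack([a,b]))
"
```

```text
offset [0.088, 0.017, 0.029] rotation [0.001, 0.002, -0.029] t 3.05 w 0.651399591057495 [0.  0.6 0.6]
[210.67597384 274.43754725] [413.83125201 258.61852563]
```

View pics/s3c.png

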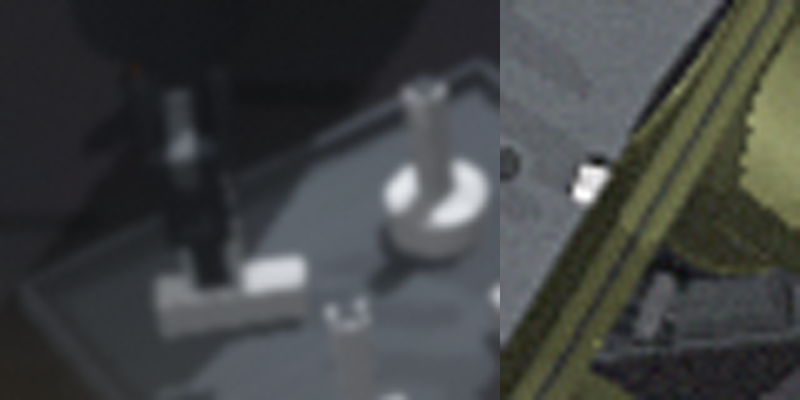

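The jaws straddle the stem above the bar (crop (205,230)), with no contact force. Closing.

Call:
{"fn": "play_rows", "kwargs": {
  "series": [
    {"offset":[0.08,0,0],"rotation":[0,0,0],"hand":-1},
    {"offset":[0.08,0,0],"rotation":[0,0,0],"hand":-1},
    {"offset":[0.08,0,0],"rotation":[0,0,0],"hand":-1},
    {"offset":[0.08,0,0],"rotation":[0,0,0],"hand":-1},
    {"offset":[0.08,0,0],"rotation":[0,0,0],"hand":-1}
  ],
  "squeeze": 80
}}

```text
t: 3.55
tcp_pos: [488.7, -283.5, 58.7]
orientation: [0.818, 0.575, 0.0, 0.001]
wrist_force: [-0.3, -0.7, 6.0]
width: 0.154
```

Call:
{"fn": "play_rows", "kwargs": {
  "series": [
    {"offset":[0,0,0],"rotation":[0,0,0],"hand":-1},
    {"offset":[0,0,0],"rotation":[0,0,0],"hand":-1},
    {"offset":[0,0,0],"rotation":[0,0,0],"hand":-1}
  ]
}}

```text
t: 3.85
tcp_pos: [488.7, -283.5, 58.7]
orientation: [0.818, 0.575, 0.0, 0.001]
wrist_force: [-1.3, -0.6, 5.7]
width: 0.151
```

Call:
{"fn": "play_rows", "kwargs": {
  "series": [
    {"offset":[0,0,-0.7],"rotation":[0,0,0],"hand":-1},
    {"offset":[0,0,-1.8],"rotation":[0,0,0],"hand":-1},
    {"offset":[0,0,-3.0],"rotation":[0,0,0],"hand":-1},
    {"offset":[0,0,-4.2],"rotation":[0,0,0],"hand":-1},
    {"offset":[0,0,-5.5],"rotation":[0,0,0],"hand":-1}
  ]
}}

```text
t: 4.35
tcp_pos: [487.0, -282.1, 222.9]
orientation: [0.818, 0.575, -0.0, -0.001]
wrist_force: [1.1, -0.3, -2.9]
width: 0.15
```

```bash
python3 -c "
from h import *
rel(glass+lz*(160+53.7),V)
print(observe()['tcp_pos'],glass+lz*(160+53.7))
im=snap('scene','s4')
cv2.imwrite('pics/s4c.png',cv2.resize(im[200:330,150:310,::-1],None,fx=4,fy=4,interpolation=cv2.INTER_CUBIC))
rel(glass+lz*(160+53.7),V)
"
```

```text
offset [14.951, -4.866, -1.316] rotation [-3.724, 0.684, -2.584] t 4.35 w 0.14966252713040665 [ 1.1 -0.3 -2.9]
[ 486.96970615 -282.11840287  222.9126456 ] [501.97750219 189.27585841 263.06962879]
offset [14.98, -4.986, -1.177] rotation [-3.642, 0.721, -2.572] t 4.4 w 0.15312055002171449 [ 2.2 -1.4  1.9]
```

View pics/s4c.png

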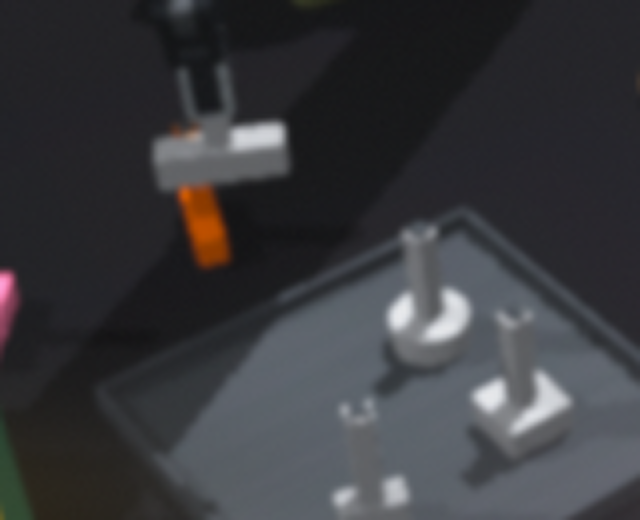

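The tool is held clear of the tray (crop (220,150)), and the other three are standing where they were. Carrying it over to a stand-off point.

Call:
{"fn": "play_rows", "kwargs": {
  "series": [
    {"offset":[1.0,-0.33,-0.2],"rotation":[-0.25,0.05,-0.17],"hand":-1},
    {"offset":[2.2,-0.73,-0.5],"rotation":[-0.55,0.1,-0.4],"hand":-1},
    {"offset":[3.5,-1.17,-0.8],"rotation":[-0.85,0.17,-0.6],"hand":-1},
    {"offset":[4.8,-1.6,-1.0],"rotation":[-1.2,0.23,-0.8],"hand":-1},
    {"offset":[6.0,-2.0,-1.2],"rotation":[-1.5,0.3,-1.05],"hand":-1}
  ]
}}

```text
t: 4.9
tcp_pos: [491.4, -91.2, 258.0]
orientation: [0.769, 0.63, 0.077, 0.073]
wrist_force: [0.3, 0.4, -2.9]
width: 0.152
```

```bash
python3 -c "
from h import *
rel(glass+lz*(160+53.7),V)"
```

```text
offset [9.24, -1.451, -0.229] rotation [-2.202, 0.383, -1.532] t 4.9 w 0.15179558142969907 [ 0.3  0.4 -2.9]
```

Call:
{"fn": "play_rows", "kwargs": {
  "series": [
    {"offset":[1.2,-0.19,-0.05],"rotation":[-0.3,0.05,-0.2],"hand":-1},
    {"offset":[2.5,-0.39,-0.07],"rotation":[-0.6,0.1,-0.42],"hand":-1},
    {"offset":[3.8,-0.6,-0.1],"rotation":[-0.9,0.16,-0.63],"hand":-1},
    {"offset":[5.0,-0.79,-0.12],"rotation":[-1.2,0.21,-0.84],"hand":-1},
    {"offset":[6.0,-0.95,-0.15],"rotation":[-1.45,0.25,-1.0],"hand":-1}
  ]
}}

```text
t: 5.4
tcp_pos: [497.8, 90.7, 260.7]
orientation: [0.71, 0.673, 0.148, 0.145]
wrist_force: [-0.3, -1.4, -2.4]
width: 0.149
```

```bash
python3 -c "
from h import *
rel(glass+lz*(160+53.7),V)"
```

```text
offset [3.291, -0.017, -0.035] rotation [-0.759, 0.137, -0.525] t 5.4 w 0.14874949534823184 [-0.3 -1.4 -2.4]
```

Call:
{"fn": "play_rows", "kwargs": {
  "series": [
    {"offset":[1.0,0,0],"rotation":[-0.24,0.04,-0.16],"hand":-1},
    {"offset":[1.9,0,0],"rotation":[-0.45,0.08,-0.3],"hand":-1},
    {"offset":[2.6,-0.01,-0.02],"rotation":[-0.6,0.11,-0.42],"hand":-1},
    {"offset":[3.1,-0.02,-0.03],"rotation":[-0.72,0.13,-0.5],"hand":-1},
    {"offset":[3.2,-0.02,-0.03],"rotation":[-0.74,0.13,-0.52],"hand":-1}
  ]
}}

```text
t: 5.9
tcp_pos: [502.2, 186.1, 262.5]
orientation: [0.676, 0.691, 0.183, 0.18]
wrist_force: [-0.4, -0.1, -2.8]
width: 0.15
```

```bash
python3 -c "
from h import *
im=snap('scene','s5');im2=snap('top','t5')
rel(glass+lz*(80+53.7),V); print(observe()['tcp_pos'])
a=cv2.resize(im[150:290,340:480,::-1],(420,420),interpolation=cv2.INTER_CUBIC)
b=cv2.resize(im2[190:280,220:300,::-1],(373,420),interpolation=cv2.INTER_CUBIC)
cv2.imwrite('pics/s5c.png',np.hstack([a,b]))
"
```

```text
offset [0.151, -0.002, 2.648] rotation [-0.031, 0.015, -0.005] t 6.0 w 0.15376327744682838 [ 0.1  0.3 -2.5]
[502.68258876 184.94189239 262.79523531]
```

View pics/s5c.png

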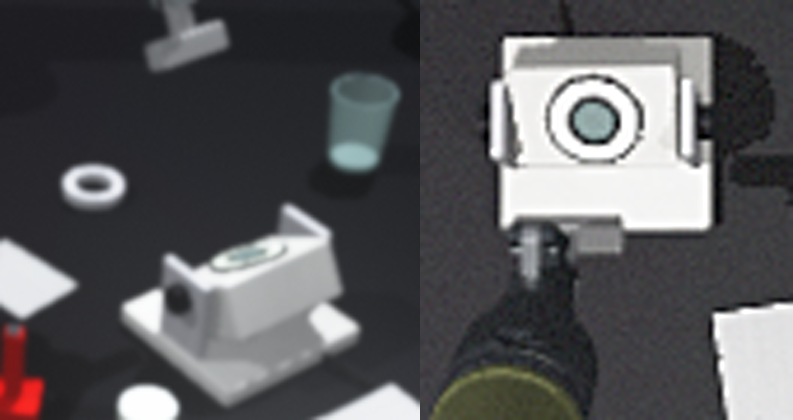

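The bar (scene crop (187,45), top crop (597,235)) is held level and parallel to the head. Moving in along the line of sight.

Call:
{"fn": "play_rows", "kwargs": {
  "series": [
    {"offset":[0.05,0,0.5],"rotation":[-0.02,0.01,0],"hand":-1},
    {"offset":[0.1,0,1.1],"rotation":[-0.03,0.01,0],"hand":-1},
    {"offset":[0.14,0,1.7],"rotation":[-0.03,0.01,0],"hand":-1},
    {"offset":[0.15,0,2.3],"rotation":[-0.03,0.01,0],"hand":-1},
    {"offset":[0.15,0,2.64],"rotation":[-0.03,0.01,0],"hand":-1}
  ]
}}

```text
t: 6.5
tcp_pos: [543.1, 188.6, 193.5]
orientation: [0.677, 0.689, 0.185, 0.181]
wrist_force: [0.6, 0.1, -2.5]
width: 0.151
```

Call:
{"fn": "play_rows", "kwargs": {
  "series": [
    {"offset":[0,0,0],"rotation":[0,0,0],"hand":-1},
    {"offset":[0,0,0],"rotation":[0,0,0],"hand":-1}
  ]
}}

```text
t: 6.7
tcp_pos: [543.1, 189.4, 195.0]
orientation: [0.676, 0.689, 0.185, 0.182]
wrist_force: [0.2, 0.2, -2.4]
width: 0.153
```

```bash
python3 -c "
from h import *
im=snap('scene','s6');im2=snap('top','t6')
rel(glass+lz*(80+53.7),V); s=observe();print(s['tcp_pos'],s['joints'].round(2))
view=glass+lz*80
lx=np.cross(ly,lz)
# expected silhouettes of the ideal pose
for cam,I,(x0,y0,x1,y1),f in(('scene',im,(370,160,470,270),4),('top',im2,(230,190,290,260),6)):
    B=cv2.resize(np.ascontiguousarray(I[y0:y1,x0:x1,::-1]),None,fx=f,fy=f,interpolation=cv2.INTER_CUBIC)
    for h,col in((0,(0,0,255)),(20,(0,255,0))):
        P=[proj(cam,view+ly*a*32+lx*b*9+lz*h) for a,b in((1,1),(1,-1),(-1,-1),(-1,1))]
        P=((np.array(P)-[x0,y0]+.5)*f).astype(np.int32); cv2.polylines(B,[P],True,col,1)
    cv2.imwrite('pics/%s6c.png'%cam,B); 
A=cv2.imread('pics/scene6c.png');B=cv2.imread('pics/top6c.png');C=np.zeros((440,760,3),np.uint8);C[:440,:400]=A;C[:420,400:760]=B;cv2.imwrite('pics/c6.png',C)
print(proj('scene',view),proj('top',view))
for t in('long_bar','long_bar_stem'):
  for c in('scene','top'): print(t,c,[(round(d['confidence'],2),np.round([d['point'][1]*640,d['point'][0]*480],1).tolist()) for d in spotter.mark_of(t,c)[:4]])
"
```

```text
offset [0.012, -0.073, 0.039] rotation [0.023, 0.003, -0.02] t 6.8 w 0.1496607076062177 [-0.7  0.9 -2.5]
[543.28011235 189.85699924 195.88368388] [ 0.37  0.18  1.97 -0.36  0.51  0.62]
[412.88268608 201.43588202] [253.19513772 225.80497075]
long_bar scene [(0.83, [415.1, 203.7]), (0.73, [146.9, 284.0]), (0.6, [199.4, 257.2]), (0.38, [422.1, 237.3])]
long_bar top [(0.71, [443.1, 306.9]), (0.69, [376.8, 260.5]), (0.58, [251.4, 223.5]), (0.49, [399.5, 316.0])]
long_bar_stem scene [(0.9, [137.8, 264.6]), (0.85, [405.9, 178.3]), (0.7, [195.4, 234.5]), (0.2, [414.5, 200.7])]
long_bar_stem top [(0.65, [251.8, 233.5]), (0.64, [400.3, 311.9]), (0.46, [448.5, 311.1])]
```

View pics/c6.png

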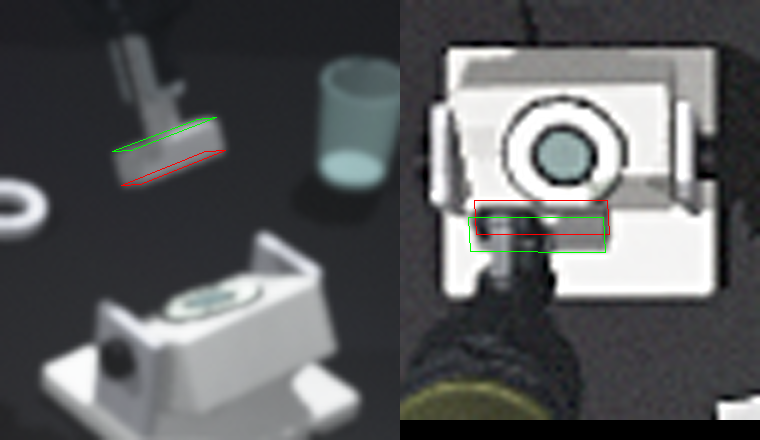

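The predicted outline lies on the held bar in both views to within about 1 px (scene crop (170,155), top crop (540,225)), at the right angle. I'll let it settle briefly, then hand in.

Call:
{"fn": "play_rows", "kwargs": {
  "series": [
    {"offset":[0,0,0],"rotation":[0,0,0],"hand":-1},
    {"offset":[0,0,0],"rotation":[0,0,0],"hand":-1},
    {"offset":[0,0,0],"rotation":[0,0,0],"hand":-1},
    {"offset":[0,0,0],"rotation":[0,0,0],"hand":-1},
    {"offset":[0,0,0],"rotation":[0,0,0],"hand":-1}
  ]
}}

```text
t: 7.5
tcp_pos: [543.1, 190.0, 195.0]
orientation: [0.676, 0.69, 0.186, 0.182]
wrist_force: [0.3, -0.1, -1.5]
width: 0.149
```

```bash
python3 -c "
from h import *
rel(glass+lz*(80+53.7),V); print(observe()['qd'].round(4)); print(job.job_done())"
```

```text
offset [0.006, -0.052, 0.017] rotation [0.015, 0.004, -0.016] t 7.5 w 0.14906900466719308 [ 0.3 -0.1 -1.5]
[ 0.0014  0.0012 -0.0009 -0.0006 -0.0008  0.0012]
the job is handed in; nothing more can be done
None
```

I took the bare-steel long bar out of the tray by its stem and handed the job in at 7.5 s. It is held about 80 mm in front of the lens, with its underside facing the glass and the bar running from cheek to cheek.

**Last checks:**
- **Position:** the tool point was within 2 mm and 0.2° of the target pose.
- **Outline:** the bar's predicted outline matched both camera pictures to about 1–2 px (roughly 3–6 mm).
- **Stillness:** joint speeds were about 0.001 rad/s.
- **Grip and contact:** the gripper opening stayed steady at 0.15, and the wrist force read about 1.5 N, roughly the tool's weight.
- **Surroundings:** the other tools stood undisturbed after the lift, and nothing looked moved in the later pictures of the camera area.

**Disagreements:**
- In the last pictures the network's marks for the bar sat about 3 px from my calculated view point, inside the tolerance.
- It also reported the orange and pink look-alikes as the long bar. I set those aside by colour and because they stand outside the tray.
- The stem top measured 83.5 mm high against the 85 mm expected, within the calibration error.

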